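# Fish a dropped collar out from under a low stand

### The job

A steel eccentric collar has slid to the back underneath the low grey stand, too close to its back wall to hook from behind. Pick up the flat reaching probe by its upright handle, reach in under the stand, feel over the collar with the pin at the probe's end, pressing only lightly because its face is lapped and marks easily, until the pin drops into the off-centre bore, and draw the collar out until it lies wholly clear in front of the stand. Then lift the probe out and set it down standing on the bench, clear of collar and stand; do not strain the stand, jerk the collar or disturb the small parts around.

Things in the scene. Friction and masses are not known exactly. Their poses are not given: they have to be found in the camera images.
- stand: Low grey folded-sheet stand fixed to the bench, open at the front only. Origin: middle of its front edge, at bench height; x runs in under the stand (horizontal), y to its left, z up. 176 mm wide (y -88 to 88), 107 mm deep (x 0 to 107); side and back walls 4 mm thick, so the inside runs to x = 103 and y = -84 to 84. Clear height inside 42 mm; the top plate is 4 mm thick (top at 46 mm).
- collar_center (a point): Middle of the steel collar, a flat disc 50 mm across, 12 mm high, lying on the bench (point 6 mm up), 0.13 to 0.22 kg. Starts hidden under the stand, centre 71 to 76 mm in from the front edge (2 to 7 mm off the back wall), up to 52 mm to either side of the middle. It has a 15 mm through bore, 8 mm off this middle.
- collar: The collar's outer ring; origin mid-underside, z up. The bore is in a bush (38 mm) that turns stiffly in the ring, so the side on which it lies differs each time and is not measured: find it by feel. Top faces are flush. Probe loads over 12 N mark the face; contact is hard (a fraction of a mm = newtons). A pin pressing with some 3 N slides on the face without moving the collar.
- probe: Flat steel reaching probe, 0.2 kg, standing on base and pin. Origin under the middle of its handle, at the underside; x along the blade to the pin, z up. Base 46 x 30 x 10 mm under the handle; blade 20 mm wide, 5 mm thick, from x = -18 to 138 mm, its top 15 mm up. Base and pin tip are level, so the base hangs free while the pin is on or in the collar.
- probe_handle (a point): Middle of the probe's upright black handle, 45 mm above the probe's underside: a flat-sided post 36 mm long (probe x), 14 mm thick (probe y), from 15 to 73 mm up. Grasp it across the 14 mm, from above.
- mount_a: Small black resin disc, 30 mm across and 16 mm high, on top of the stand; origin under its centre. Leave alone.
- mount_b: Small black resin disc, 30 mm across and 18 mm high, on top of the stand; origin under its centre. Leave alone.
- stem_anvil: Small steel anvil, a 48 mm round plate with an upright 16 mm stem, 35 mm high, standing on the bench to the left of the press; origin under its centre. Leave alone.
- probe_pin (a point): Middle of the tip of the probe's pin, at the underside, 128 mm from the handle along the probe's x. The pin points down from the blade: 12 mm thick, 10 mm long, its tip bevelled to 9.6 mm over the last 1.2 mm. With the pin right in the bore the blade rests on the collar and the tip is 2 mm above the bench.
Things that resemble listed ones, but are neither listed nor needed, are in the scene too. There is more than one size of the probe; the job needs the larger.

How it is judged:
By the outcome, as a careful person would: the job done as asked, in the order asked, and still so for the second after the job is handed in, with the robot touching nothing.
It also fails if it takes over 72 s, if anything falls off the work surface, if the arm or the gripper's body presses on something with over 40 N, if the wrist force passes 120 N, or if a joint passes its speed limit or range.

### The arm

A 7-joint arm with a two-finger parallel gripper is mounted at the origin on the work surface; the furniture and walls round the work are solid. World frame = base frame: x ahead of the robot, y to its left, z up, the work surface at z = 0. Lengths are in m, angles in rad, forces in N, time in s.
With the tool pointing down it reaches from about 0.425 to 0.925 m from the base axis. Payload 6.8 kg.
Tool frame: the origin (TCP) lies at the very end of the fingers, on their centre line; the grasp point (between the pads) lies 19 mm behind it (r.tcp_to_grasp is the distance from the TCP to the grasp point, in m); z points along the fingers, y is the line along which they close (so a half turn about z gives the same grasp; the last joint's range is limited). The gripper opens to 85 mm and grips with 20 to 120 N. Pads are 22 mm wide; open, the fingers measure 114 mm over their backs; the gripper's body (76 mm by 85 mm) begins 54 mm behind the grasp point. The pads swing forward as they close: fully open they stand 13 mm farther back than shut.
Start: joints at [1.088, 0.477, 0.022, 1.555, -0.011, 1.109, -0.083], TCP at [0.247, -0.628, 0.231] pointing down, gripper open.
Joint ranges: [-2.96, 2.96], [-0.34, 2.1], [-1.41, 1.46], [0.24, 2.44], [-1.37, 4.51], [0.17, 1.92], [-2.96, 2.96]. Speed limits (rad/s): [2.39, 2.39, 3.14, 3.14, 3.14, 3.14, 3.14].

### API

Orientations are given as a rotation vector (axis times angle).
In Python, from bench import r gives the robot as it stands.
- The arm moves only by the tool step_arm, never from a script. Its argument "moves" is a list of rows, each a list of 7 numbers: the shift along the tool's x, y, z in mm, then the turn, a rotation vector about the tool's x, y, z in rad, then the finger opening in mm, from 0 to 85.4. A call has 1 to 8 rows; each row is the pose to reach, as a shift and turn from the pose commanded when the call began, along the tool's axes at that moment; what a row does not reach only later rows make up. A row lasts 1/10 s, in which the tool goes at most 50 mm and 8.59 degrees, less where a joint would pass 70% of its speed; a pose out of reach is approached as far as the arm can. A call with a gripper value outside its range is refused whole. The fingers move at their own pace and stop on an object; "grip_force" is the grip in N (left out, the last holds). Time passes only in rows, so rows that repeat a pose let the fingers close. It gives the time, the measured TCP pose, the force, the opening and the grip force at its end, in the units of the state.
- r.get_obs(): the state, without advancing time (a new reading comes with each control period).
- r.grab_frame(name): name is "scene" or "side" or "wrist"; returns a dict with "image" (420x560x3 uint8, red, green, blue), "depth" (420x560 float32, m along the optical axis (not along the pixel's ray), 0 where there is no reading), "mtx" (3x3 intrinsics, pixels), "rvec" (rotation vector, rad) and "tvec" (3), from world to camera coordinates, as OpenCV has them. Camera axes: x right, y down, z forward; pixel columns grow to the right and rows downward; lengths in m; the calibration is good to about 2 mm. A picture is of the moment at which its call begins.
- r.hand_in(): hands the job in; it is judged then, once.
The state is a dict: "clock": time; "joints": joint angles; "qvel": joint speeds; "tau": joint torques, N m; "tcp_pos": TCP position; "orientation": TCP orientation; "contact_force": force on the tool from outside, world axes, zero at the start; "moment": the same for the moment, N m; "grip_width": finger opening in m; "gripper_force": force on a finger pad.
Only numpy, scipy, OpenCV 4.12 (cv2) and the standard library are available. Lean on these libraries where they do the work, as an engineer would, in place of code of your own. Each camera call takes 0.05 s, during which the arm holds its last target. There are 200 camera calls.

## Working session

There is one attempt and no reset: what is moved stays moved. The work goes in short steps, Python scripts to look and compute and a tool call to move; the robot and the scene stay as the last step left them, time stands still between calls to the robot, and variables do not carry over. Pictures are saved under pics/ and viewed, at most 10 in all, crops included, and the job is handed in when it is done.

Besides the shell and the picture viewer there is one more tool, called after "Request:" in YAML: its name, and indented under it one key for each argument. step_arm: Moves the arm, as the interface text tells. Its arguments: {"type":"object","properties":{"moves":{"type":"array","items":{"type":"array","items":{"type":"number"}}},"grip_force":{"type":"number"}},"required":["moves"]}

```bash
mkdir -p pics; ls
python3 - <<'E'
from bench import r
import cv2,numpy as np
o=r.get_obs();print({k:np.round(v,3) for k,v in o.items()})
for n in("scene","side"):
    f=r.grab_frame(n);cv2.imwrite(f"pics/{n}0.png",f["image"][:,:,::-1]);np.savez(f"pics/{n}0.npz",**f)
    R=cv2.Rodrigues(np.array(f["rvec"]))[0];print(n,-R.T@np.ravel(f["tvec"]),R[2])
E
```

```text
pics
{'clock': np.float64(0.0), 'joints': array([ 1.088,  0.478,  0.022,  1.556, -0.012,  1.109, -0.083]), 'qvel': array([ 0.001,  0.001,  0.   , -0.001, -0.001,  0.   , -0.   ]), 'tau': array([-2.0000e-03, -5.9644e+01,  1.6080e+00, -2.8119e+01,  1.3000e-02,
        9.0000e-03,  0.0000e+00]), 'tcp_pos': array([ 0.247, -0.628,  0.23 ]), 'orientation': array([-3.085e+00, -5.850e-01,  1.000e-03]), 'contact_force': array([-0.587, -0.362, -0.08 ]), 'moment': array([-0.026, -0.007,  0.002]), 'gripper_force': np.float64(0.0), 'grip_width': np.float64(0.086)}
scene [-0.02510684  0.34133452  0.750842  ] [ 0.57953797 -0.35855862 -0.73182748]
side [ 0.09193012 -0.57020572  0.57960479] [ 0.50008651  0.64223653 -0.58090078]
```

View pics/scene0.png

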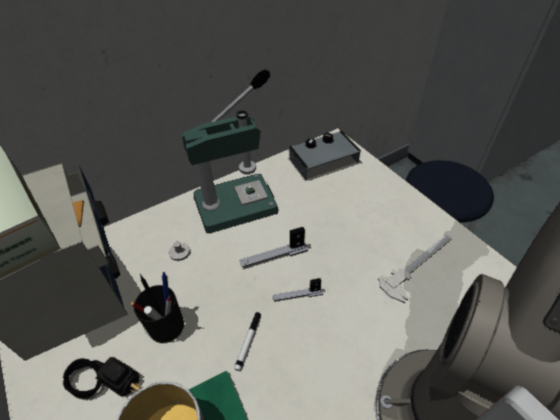

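View pics/side0.png

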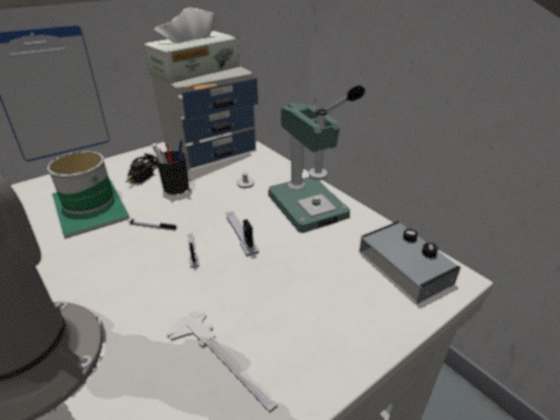

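Probe candidates in the scene view: the large one has its handle at (297,238) and pin end at about (243,262). The small one has its handle at (316,286) and pin end at about (276,296). In the side view their handles are at (249,235) and (193,255). The stand is at scene (324,153) and side (408,260). I choose the large probe and check it in one close crop.

```bash
cat > h.py <<'E'
import numpy as np,cv2
def load(n): return dict(np.load(f"pics/{n}.npz"))
def cam(f):
    R=cv2.Rodrigues(np.array(f["rvec"],float))[0];return R,np.ravel(f["tvec"])
def plane(f,uv,z):
    R,t=cam(f);d=R.T@np.linalg.inv(f["mtx"])@np.array([uv[0],uv[1],1.]);c=-R.T@t
    return c+d*(z-c[2])/d[2]
def cloud(f):
    R,t=cam(f);h,w=f["depth"].shape;v,u=np.mgrid[:h,:w];d=f["depth"]
    p=np.stack([u,v,np.ones_like(u)],-1)@np.linalg.inv(f["mtx"]).T*d[...,None]
    return (p-t)@R
E
python3 - <<'E'
from h import *
a=load("scene0");b=load("side0")
ca=a["image"][220:310,225:345,::-1];cb=b["image"][210:310,340:480,::-1]
A=cv2.resize(ca,(480,360),interpolation=2)
B=cv2.resize(cb,(504,360),interpolation=2)
cv2.imwrite("pics/crop1.png",cv2.resize(np.hstack([A,B]),(800,293)))
for n,f in(("scene",a),("side",b)):
    P=cloud(f);ok=f["depth"]>0
    roi=np.zeros(ok.shape,bool)
    if n=="scene": roi[120:185,280:365]=1
    else: roi[215:305,350:465]=1
    m=ok&roi&(abs(P[...,2]-.046)<.006)
    m=cv2.morphologyEx(m.astype(np.uint8),cv2.MORPH_OPEN,np.ones((3,3)))
    k,l,s,_=cv2.connectedComponentsWithStats(m);i=1+np.argmax(s[1:,4])
    q=P[l==i];rect=cv2.minAreaRect(q[:,:2].astype(np.float32)*1000)
    print(n,"stand top z",np.median(q[:,2]),rect,cv2.boxPoints(rect).tolist())
    roi[:]=0
    if n=="scene": roi[222:275,232:315]=1
    else: roi[205:260,220:262]=1
    for lo,hi in((.008,.022),(.03,.08),(.066,.08)):
        m=ok&roi&(P[...,2]>lo)&(P[...,2]<hi);q=P[m]
        rect=cv2.minAreaRect(q[:,:2].astype(np.float32)*1000)
        print(n,lo,hi,m.sum(),"rect",rect, "zmax",q[:,2].max())
E
```

```text
scene stand top z 0.04464433457753231 ((669.5040893554688, -238.63023376464844), (176.81570434570312, 112.77801513671875), 81.56306457519531) [[600.7540893554688, -317.8078918457031], [712.3115844726562, -334.3547668457031], [738.2540893554688, -159.45257568359375], [626.6965942382812, -142.90570068359375]]
scene 0.008 0.022 529 rect ((511.2850036621094, 52.562904357910156), (159.89111328125, 138.75128173828125), 74.34136962890625) zmax 0.021955907191501985
scene 0.03 0.08 239 rect ((444.1819763183594, 12.061955451965332), (35.42814254760742, 15.10604476928711), 79.76091003417969) zmax 0.0745393107249256
scene 0.066 0.08 85 rect ((444.4012451171875, 11.590038299560547), (34.26152038574219, 14.050779342651367), 77.16454315185547) zmax 0.0745393107249256
side stand top z 0.04647538041345885 ((671.6991577148438, -241.38400268554688), (178.31402587890625, 113.39143371582031), 82.10122680664062) [[603.2890625, -321.90380859375], [715.604736328125, -337.4864501953125], [740.1092529296875, -160.86419677734375], [627.7935791015625, -145.28155517578125]]
side 0.008 0.022 350 rect ((457.55169677734375, 63.90718078613281), (160.1779022216797, 28.895923614501953), 78.84046173095703) zmax 0.021792031171047513
side 0.03 0.08 216 rect ((445.7882995605469, 7.5068511962890625), (37.31098937988281, 14.2456636428833), 80.40574645996094) zmax 0.07498384912623136
side 0.066 0.08 78 rect ((446.42236328125, 8.001869201660156), (36.114784240722656, 13.537093162536621), 79.59188842773438) zmax 0.07498384912623136
```

View pics/crop1.png

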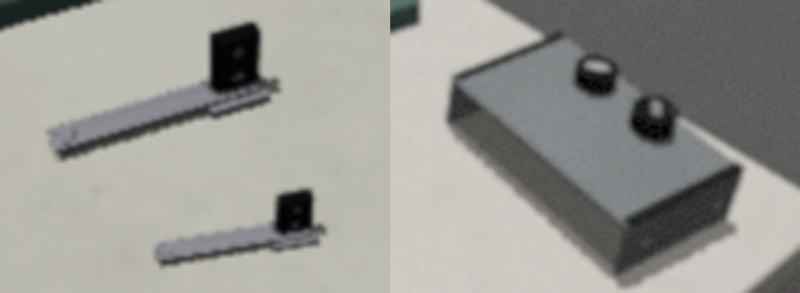

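The crop confirms the larger probe: its handle is about 36 mm long with its top at 74 mm. The stand is open on its base-facing side, and the two discs sit towards the back of its top. Next I get the wrist camera geometry to plan a low look under the stand.

```bash
cat >> h.py <<'E'
def rot(o): return cv2.Rodrigues(np.array(o["orientation"],float))[0]
def rel(o,p,Rn):
    "shift mm and rotvec in tool axes from the measured pose to target p,Rn"
    R=rot(o);return np.round(R.T@(np.array(p)-o["tcp_pos"])*1000,1),np.round(cv2.Rodrigues(R.T@Rn)[0].ravel(),4)
def down(psi):
    "tool pointing down, tool x at heading psi"
    c,s=np.cos(psi),np.sin(psi);return np.array([[c,s,0],[s,-c,0],[0,0,-1.]])
E
python3 - <<'E'
from h import *
from bench import r
o=r.get_obs();f=r.grab_frame("wrist");R=rot(o);Rc,t=cam(f)
print("tool R\n",R.round(3));c=-Rc.T@t
print("cam pos in tool",R.T@(c-o["tcp_pos"])*1000,"axes\n",(R.T@Rc.T).round(3),f["mtx"])
# look pose: tilted 55deg outward along stand axis
a=np.radians(-20)
hd=np.array([np.cos(a),np.sin(a),0]);D=down(a)
print("heading toolx now",np.degrees(np.arctan2(R[1,0],R[0,0])))
for s in(1,-1):
    T=D@cv2.Rodrigues(np.array([0,s*np.radians(50),0.]))[0]
    print(s,"toolz",T[:,2], "camfwd",T@(R.T@Rc.T)[:,2],rel(o,[.42,-.17,.2],T), "cam at",np.array([.42,-.17,.2])+T@(R.T@(c-o["tcp_pos"])))
E
```

```text
tool R
 [[ 0.931  0.366 -0.001]
 [ 0.366 -0.931  0.001]
 [-0.    -0.002 -1.   ]]
cam pos in tool [  75.81180466    0.44393288 -142.17875091] axes
 [[ 0.001 -0.955 -0.298]
 [ 1.     0.001  0.   ]
 [ 0.    -0.298  0.955]] [[289.17712107   0.         278.96034925]
 [  0.         289.17712107 209.32104185]
 [  0.           0.           1.        ]]
heading toolx now 21.474859936258945
1 toolz [ 0.71984631 -0.26200263 -0.64278761] camfwd [ 0.50721955 -0.18492061 -0.84174385] (array([ 328.6, -362.5,   31. ]), array([-0.3169,  0.8339,  0.6759])) cam at [ 0.36329337 -0.1498329   0.34946595]
-1 toolz [-0.71984631  0.26200263 -0.64278761] camfwd [-0.86715756  0.31531175 -0.38550781] (array([ 328.6, -362.5,   31. ]), array([ 0.3141, -0.8326,  0.6772])) cam at [ 0.56798707 -0.22433531  0.23331553]
```

Run:
```python
from h import *
from bench import r
o=r.get_obs();so=np.array([.6177,-.2323,0]);th=np.radians(-8.2);X=np.array([np.cos(th),np.sin(th),0]);Y=np.array([-X[1],X[0],0])
for tx,z,al in((-70,.13,50),(-60,.075,60)):
    T=down(th+np.pi/2)@cv2.Rodrigues(np.array([-np.radians(al),0,0.]))[0]
    p=so+X*tx/1000-Y*.03+[0,0,z]
    print(p,T[:,2],rel(o,p,T))
```

```text
[ 0.5441368  -0.25200926  0.13      ] [ 0.75821258 -0.1092601  -0.64278761] (array([ 414.1, -240.7,  100.9]), array([-0.7898,  0.4577, -0.9831]))
[ 0.55403456 -0.25343555  0.075     ] [ 0.85717136 -0.12352028 -0.5       ] (array([ 422.8, -235.7,  155.8]), array([-0.9464,  0.5488, -0.9518]))
```

Request:
step_arm:
  moves:
    - [414, -241, 101, -0.79, 0.458, -0.983, 85]
    - [414, -241, 101, -0.79, 0.458, -0.983, 85]
    - [414, -241, 101, -0.79, 0.458, -0.983, 85]
    - [414, -241, 101, -0.79, 0.458, -0.983, 85]
    - [414, -241, 101, -0.79, 0.458, -0.983, 85]
    - [414, -241, 101, -0.79, 0.458, -0.983, 85]
    - [414, -241, 101, -0.79, 0.458, -0.983, 85]
    - [414, -241, 101, -0.79, 0.458, -0.983, 85]

```text
clock: 0.95
tcp_pos: [0.4411, -0.387, 0.1727]
orientation: [2.257, 1.357, 0.589]
contact_force: [0.7, 0.0, -0.0]
grip_width: 0.0852
gripper_force: 0.0
```

```bash
cat >> h.py <<'E'
so=np.array([.6177,-.2323,0]);th=np.radians(-8.2);X=np.array([np.cos(th),np.sin(th),0]);Y=np.array([-X[1],X[0],0])
E
python3 - <<'E'
from h import *
from bench import r
o=r.get_obs();print(o["joints"].round(2))
for tx,z,al in((-60,.075,60),):
    T=down(th+np.pi/2)@cv2.Rodrigues(np.array([-np.radians(al),0,0.]))[0]
    p=so+X*tx/1000-Y*.03+[0,0,z]
    print(rel(o,p,T))
E
```

```text
[ 1.19  0.28 -0.47  2.21 -0.93  0.21  1.16]
(array([154.8, -32. , 123. ]), array([-0.4133,  0.1352, -0.3035]))
```

Request:
step_arm:
  moves:
    - [155, -32, 123, -0.413, 0.135, -0.303, 85]
    - [155, -32, 123, -0.413, 0.135, -0.303, 85]
    - [155, -32, 123, -0.413, 0.135, -0.303, 85]
    - [155, -32, 123, -0.413, 0.135, -0.303, 85]
    - [155, -32, 123, -0.413, 0.135, -0.303, 85]
    - [155, -32, 123, -0.413, 0.135, -0.303, 85]

```text
clock: 1.55
tcp_pos: [0.4449, -0.3197, 0.236]
orientation: [1.843, 1.536, 0.847]
contact_force: [-0.0, 0.2, -0.7]
grip_width: 0.0851
gripper_force: 0.0
```

Run:
```python
from h import *
from bench import r
o=r.get_obs();print(o["joints"].round(2),o["tcp_pos"],rot(o)[:,2])
f=r.grab_frame("wrist");np.savez("pics/w1.npz",**f);cv2.imwrite("pics/w1.png",f["image"][:,:,::-1])
R,t=cam(f);print(-R.T@t)
```

```text
[ 2.01  0.45 -1.33  2.31 -1.36  0.17  1.98] [ 0.44491689 -0.31969204  0.2360119 ] [ 0.78028433 -0.04036931 -0.62412072]
[ 0.34368793 -0.23952175  0.33225947]
```

View pics/w1.png

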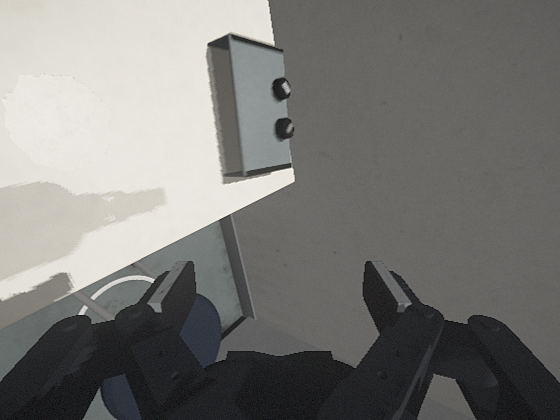

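The view shows the stand from above at (250,105), with its inside still hidden, and joints 3, 5 and 6 are near their limits. I'll back out to an upright pose, then turn the camera to the base side, where less tilt is needed.

Run:
```python
from h import *
from bench import r
o=r.get_obs()
print(rel(o,[.47,-.25,.28],down(np.radians(75))))
```

```text
(array([79.6, 39.5, -7.6]), array([ 0.8874, -0.1488,  0.07  ]))
```

Request:
step_arm:
  moves:
    - [80, 40, -8, 0.887, -0.149, 0.07, 85]
    - [80, 40, -8, 0.887, -0.149, 0.07, 85]
    - [80, 40, -8, 0.887, -0.149, 0.07, 85]
    - [80, 40, -8, 0.887, -0.149, 0.07, 85]
    - [80, 40, -8, 0.887, -0.149, 0.07, 85]
    - [80, 40, -8, 0.887, -0.149, 0.07, 85]
    - [80, 40, -8, 0.887, -0.149, 0.07, 85]

```text
clock: 2.3
tcp_pos: [0.4749, -0.2451, 0.2785]
orientation: [2.213, 1.819, 0.489]
contact_force: [0.7, -0.1, 0.9]
grip_width: 0.0849
gripper_force: 0.0
```

```bash
cat > s.py <<'E'
from h import *
from bench import r
o=r.get_obs();print(o["clock"],o["joints"].round(2),o["tcp_pos"].round(4))
E
python3 - <<'E'
from s import *
T0=down(th+np.pi)
for tx,z,al in((-110,.15,0),(-110,.15,25),(-40,.04,27)):
    T=T0@cv2.Rodrigues(np.array([0,-np.radians(al),0.]))[0]
    p=so+X*tx/1000+[0,0,z]
    print(p,T[:,2],rel(o,p,T))
E
```

```text
2.3 [ 1.25  0.11 -0.79  2.04 -0.22  0.68  0.43] [ 0.4749 -0.2451  0.2785]
[ 0.50882461 -0.21661082  0.15      ] [ 0.  0. -1.] (array([ 20. , -24.7, 132.1]), array([ 0.3943,  0.2368, -1.5974]))
[ 0.50882461 -0.21661082  0.15      ] [ 0.41829751 -0.06027759 -0.90630779] (array([ 20. , -24.7, 132.1]), array([ 0.0391, -0.0969, -1.6405]))
[ 0.57810895 -0.22659484  0.04      ] [ 0.44934901 -0.06475218 -0.89100652] (array([ 10.3,  -2.7, 260.3]), array([ 0.0105, -0.1236, -1.6415]))
```

Request:
step_arm:
  moves:
    - [20, -25, 60, 0.04, -0.1, -1.64, 85]
    - [20, -25, 100, 0.04, -0.1, -1.64, 85]
    - [20, -25, 132, 0.04, -0.1, -1.64, 85]
    - [20, -25, 132, 0.04, -0.1, -1.64, 85]
    - [20, -25, 132, 0.04, -0.1, -1.64, 85]
    - [20, -25, 132, 0.04, -0.1, -1.64, 85]
    - [20, -25, 132, 0.04, -0.1, -1.64, 85]
    - [20, -25, 132, 0.04, -0.1, -1.64, 85]

```text
clock: 3.1
tcp_pos: [0.5099, -0.2159, 0.1495]
orientation: [0.775, 2.616, 0.108]
contact_force: [-0.2, -0.0, -0.3]
grip_width: 0.0851
gripper_force: 0.0
```

Run:
```python
from s import *
T=down(th+np.pi)@cv2.Rodrigues(np.array([0,-np.radians(27),0.]))[0]
print(rel(o,so-X*.04+[0,0,.04],T),rot(o)[:,2])
```

```text
3.1 [ 1.06  0.34 -0.82  2.18  0.47  0.34  0.9 ] [ 0.5099 -0.2159  0.1495]
(array([-18.2,   5.1, 128. ]), array([ 0.0055, -0.0562, -0.437 ])) [ 0.40416393 -0.04064248 -0.91378318]
```

Request:
step_arm:
  moves:
    - [-6, 2, 42, 0.005, -0.056, -0.437, 85]
    - [-12, 4, 84, 0.005, -0.056, -0.437, 85]
    - [-18, 5, 115, 0.005, -0.056, -0.437, 85]
    - [-18, 5, 128, 0.005, -0.056, -0.437, 85]

```text
clock: 3.5
tcp_pos: [0.5705, -0.2269, 0.0515]
orientation: [0.251, 2.667, -0.036]
contact_force: [0.3, -0.2, 0.3]
grip_width: 0.085
gripper_force: 0.0
```

Run:
```python
from s import *
f=r.grab_frame("wrist");np.savez("pics/w2.npz",**f);cv2.imwrite("pics/w2.png",f["image"][:,:,::-1])
R,t=cam(f);print(-R.T@t,rot(o)[:,2])
```

```text
3.5 [ 0.75  0.54 -0.53  2.15  1.34  0.18  0.44] [ 0.5705 -0.2269  0.0515]
[ 0.44085241 -0.20478752  0.14485044] [ 0.44149072 -0.06702257 -0.89475914]
```

View pics/w2.png

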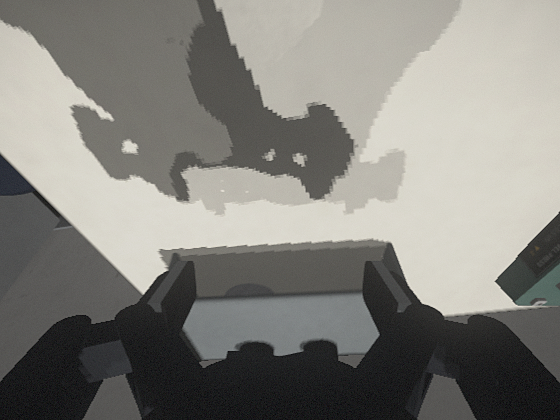

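The view shows the stand's opening at rows 245–296 (camera upside down). Inside it, the dark front arc of the collar is at about (248,289), spanning columns 225–272. I'll turn that into a position.

Run:
```python
from h import *
from scipy.optimize import least_squares
f=load("w2");P=cloud(f);im=cv2.cvtColor(f["image"],cv2.COLOR_RGB2GRAY)
S=np.stack([(P-so)@X,(P-so)@Y,P[...,2]],-1)*1000
for r_ in range(278,300,2): print(r_,im[r_,218:280:4], S[r_,248].round(0))
# front plate edge: front rim refine
for u in(210,248,300,350):
    k=S[250:320,u]; i=np.where(k[:,2]>40)[0][:1]; print(u,k[i].round(1))
ins=(S[...,0]>35)&(S[...,0]<75)&(S[...,2]>5)&(S[...,2]<25)&(abs(S[...,1])<80)&(f["depth"]>0)
q=S[ins];print(len(q),q.min(0),q.max(0))
s=q[q[:,2]<11]
fit=lambda q:least_squares(lambda c:np.hypot(q[:,0]-c[0],q[:,1]-c[1])-25,[73,q[:,1].mean()],loss="soft_l1").x
print(len(s),fit(s))
tp=q[q[:,2]>10]
ys=np.unique(tp[:,1].round()); fr=np.array([[tp[abs(tp[:,1]-y)<.7][:,0].min(),y] for y in ys]);print(fr.round(1).tolist(),fit(fr))
```

```text
278 [90 91 85 87 85 87 90 85 86 86 88 87 89 88 88 90] [ 45. -32.  -1.]
280 [89 89 87 88 86 87 88 88 86 88 87 88 88 85 91 90] [ 47. -33.  -0.]
282 [81 89 85 85 90 87 90 88 89 85 89 87 85 86 89 91] [ 50. -33.   0.]
284 [87 87 87 85 89 83 75 71 72 76 78 85 83 85 89 84] [ 53. -33.   0.]
286 [82 88 88 87 75 70 68 70 74 71 69 72 81 85 89 89] [ 52. -33.   3.]
288 [85 85 88 74 73 73 71 69 72 73 74 70 72 82 89 88] [ 53. -33.   4.]
290 [86 88 84 68 75 72 68 70 71 72 69 69 69 72 91 89] [ 53. -33.   6.]
292 [86 92 72 72 71 72 69 71 73 70 74 73 70 67 77 82] [ 52. -33.   9.]
294 [87 85 66 70 71 67 69 71 69 65 62 61 60 60 68 63] [ 54. -33.  10.]
296 [67 68 57 60 59 62 58 58 68 65 68 68 72 74 78 80] [  2. -25.  42.]
298 [ 66  70  71  74  79  81  87  90  87  92  95 102  99 104 107 112] [ -0. -25.  44.]
210 [[  1.7 -51.4  41.3]]
248 [[  1.6 -24.9  41.6]]
300 [[ 1.  11.  41.9]]
350 [[-0.1 45.  42.3]]
230 [ 51.35023993 -55.55532941   5.00771498] [ 63.16404508 -14.64402869  11.49120458]
218 [ 77.48613428 -35.39246634]
[[55.8, -48.0], [54.0, -46.0], [54.0, -45.0], [52.6, -42.0], [51.6, -41.0], [51.6, -40.0], [52.2, -39.0], [52.3, -38.0], [52.5, -37.0], [52.1, -36.0], [52.0, -35.0], [52.0, -34.0], [52.3, -33.0], [51.4, -32.0], [51.4, -31.0], [51.8, -30.0], [53.2, -29.0], [53.0, -28.0], [53.8, -27.0], [53.7, -26.0], [53.7, -25.0], [53.8, -24.0], [55.4, -23.0]] [ 76.81143947 -35.25064471]
```

Run:
```python
from s import *
a=load("scene0");P=cloud(a)
roi=np.zeros(P.shape[:2],bool);roi[274:305,268:330]=1
m=roi&(P[...,2]>.025)&(P[...,2]<.09);print("small handle",np.median(P[m],0),P[m][:,2].max())
print("collar",so+X*.0762-Y*.0353)
print(rel(o,[.445,.01,.17],down(np.radians(79.5))))
```

```text
3.55 [ 0.75  0.55 -0.53  2.15  1.35  0.18  0.43] [ 0.5707 -0.2268  0.0497]
small handle [0.32428659 0.0466639  0.0426917 ] 0.0492324135417294
collar [ 0.68808615 -0.27810743  0.        ]
(array([  96.1,  212.5, -178.8]), array([0.3746, 0.3501, 1.5415]))
```

Request:
step_arm:
  moves:
    - [0, 0, -45, 0.04, 0.04, 0.15, 70]
    - [20, 40, -80, 0.08, 0.07, 0.31, 60]
    - [40, 80, -110, 0.37, 0.35, 1.54, 60]
    - [60, 120, -140, 0.37, 0.35, 1.54, 60]
    - [80, 160, -170, 0.37, 0.35, 1.54, 60]
    - [96, 212, -179, 0.37, 0.35, 1.54, 60]
    - [96, 212, -179, 0.37, 0.35, 1.54, 60]
    - [96, 212, -179, 0.37, 0.35, 1.54, 60]

```text
clock: 4.35
tcp_pos: [0.4452, 0.0162, 0.1759]
orientation: [1.806, 2.384, -0.001]
contact_force: [1.2, -0.1, -0.1]
grip_width: 0.06
gripper_force: 0.0
```

Run:
```python
from s import *
print(rel(o,[.445,.01,.17],down(np.radians(79.5))))
```

```text
4.35 [ 0.49  0.2  -0.82  2.17  0.38  0.78 -0.31] [0.4452 0.0162 0.1759]
(array([-5.1, -2.4,  6.4]), array([0.116 , 0.0976, 0.4564]))
```

Request:
step_arm:
  moves:
    - [-5, -2, 6, 0.116, 0.098, 0.456, 60]
    - [-5, -2, 6, 0.116, 0.098, 0.456, 60]
    - [-5, -2, 6, 0.116, 0.098, 0.456, 60]
    - [-5, -2, 6, 0.116, 0.098, 0.456, 60]

```text
clock: 4.75
tcp_pos: [0.4463, 0.004, 0.1688]
orientation: [-2.421, -2.001, 0.003]
contact_force: [-0.9, -0.7, 0.5]
grip_width: 0.0601
gripper_force: 0.0
```

```bash
cat > probe.py <<'E'
from s import *
def meas(tag,zoff=0):
    f=r.grab_frame("wrist");np.savez(f"pics/{tag}.npz",**f);cv2.imwrite(f"pics/{tag}.png",f["image"][:,:,::-1])
    return f
E
python3 - <<'E'
from probe import *
f=meas("w3");P=cloud(f);d=f["depth"]>0
near=np.hypot(P[...,0]-.445,P[...,1]-.01)
for lo,hi,rr in((.065,.08,.05),(.009,.02,.2)):
    m=d&(P[...,2]>lo)&(P[...,2]<hi)&(near<rr)&(P[...,0]>.4)
    q=P[m];print(lo,m.sum(),cv2.minAreaRect((q[:,:2]*1000).astype(np.float32)),np.median(q[:,2]))
print(rel(o,o["tcp_pos"],down(np.radians(79.5))))
E
```

```text
4.75 [ 0.51  0.26 -0.75  2.1   0.24  0.86 -0.56] [0.4463 0.004  0.1688]
0.065 624 ((446.2852478027344, 9.080989837646484), (35.80445098876953, 13.844080924987793), 78.75659942626953) 0.07210154503123828
0.009 4281 ((543.3422241210938, 57.752891540527344), (166.62721252441406, 213.97711181640625), 82.84819030761719) 0.014618825721927482
(array([0., 0., 0.]), array([-0.0017,  0.0013, -0.0065]))
```

Run:
```python
from s import *
print(rel(o,[.4463,.0091,.026],down(np.radians(78.8))))
f=load("w3");P=cloud(f);m=(f["depth"]>0)&(P[...,2]>.009)&(P[...,2]<.02)
k,l,s,c=cv2.connectedComponentsWithStats(m.astype(np.uint8))
for i in range(1,k):
    if s[i,4]>300:
        q=P[l==i][:,:2]*1000;print(s[i,4],cv2.minAreaRect(q.astype(np.float32)))
```

```text
4.8 [ 0.51  0.26 -0.75  2.1   0.24  0.86 -0.56] [0.4461 0.0039 0.1687]
(array([  5.5,  -0.6, 142.7]), array([-0.0012,  0.0022,  0.008 ]))
806 ((331.6710510253906, 192.6552734375), (12.885059356689453, 54.6055908203125), 40.264984130859375)
1333 ((587.8108520507812, 66.06793975830078), (178.1345672607422, 8.648992538452148), 80.09512329101562)
3082 ((458.7190246582031, 65.319091796875), (160.48765563964844, 29.62791633605957), 77.16397857666016)
1097 ((342.7593688964844, 79.85372924804688), (104.03494262695312, 13.787805557250977), 67.5173110961914)
380 ((100.5591049194336, -51.04631423950195), (90.17274475097656, 9.88128662109375), 63.35792922973633)
518 ((683.7928466796875, -154.3754425048828), (5.382628917694092, 108.10418701171875), 83.98876953125)
```

Request:
step_arm:
  moves:
    - [5.5, -0.5, 40, 0, 0, 0.015, 60]
    - [5.5, -0.5, 80, 0, 0, 0.015, 60]
    - [5.5, -0.5, 115, 0, 0, 0.015, 60]
    - [5.5, -0.5, 135, 0, 0, 0.015, 60]
    - [5.5, -0.5, 142.5, 0, 0, 0.015, 60]
    - [5.5, -0.5, 142.5, 0, 0, 0.015, 60]
    - [5.5, -0.5, 142.5, 0, 0, 0.015, 25]
    - [5.5, -0.5, 142.5, 0, 0, 0.015, 20]

```text
clock: 5.6
tcp_pos: [0.4473, 0.0088, 0.0272]
orientation: [2.429, 1.987, -0.003]
contact_force: [-0.3, -0.3, 0.1]
grip_width: 0.0316
gripper_force: 0.0
```

Request:
step_arm:
  grip_force: 100
  moves:
    - [0, 0, 0, 0, 0, 0, 16]
    - [0, 0, 0, 0, 0, 0, 12]
    - [0, 0, 0, 0, 0, 0, 5]
    - [0, 0, 0, 0, 0, 0, 0]
    - [0, 0, 0, 0, 0, 0, 0]
    - [0, 0, 0, 0, 0, 0, 0]

```text
clock: 6.2
tcp_pos: [0.4472, 0.0086, 0.027]
orientation: [2.429, 1.986, -0.004]
contact_force: [-1.8, -0.4, 8.2]
grip_width: 0.0129
gripper_force: 97.2
```

Request:
step_arm:
  moves:
    - [0, 0, -5, 0, 0, 0, 0]
    - [0, 0, -20, 0, 0, 0, 0]
    - [0, 0, -50, 0, 0, 0, 0]
    - [0, 0, -80, 0, 0, 0, 0]
    - [0, 0, -100, 0, 0, 0, 0]
    - [0, 0, -100, 0, 0, 0, 0]

```text
clock: 6.8
tcp_pos: [0.4481, 0.0092, 0.1284]
orientation: [2.428, 1.984, -0.0]
contact_force: [0.3, -0.2, -2.9]
grip_width: 0.0127
gripper_force: 97.7
```

Run:
```python
from probe import *
f=meas("w4");R=rot(o);print(o["contact_force"],o["moment"],o["grip_width"],R.round(4).tolist())
P=cloud(f);T=(P-o["tcp_pos"])@R*1000  # tool coords
d=f["depth"]>0
m=d&(T[...,0]>20)&(T[...,0]<150)&(abs(T[...,1])<25)&(T[...,2]<35)&(T[...,2]>-15)
q=T[m]
print(m.sum(),q.min(0),q.max(0))
for a in range(30,150,15):
    k=q[(q[:,0]>a)&(q[:,0]<a+15)]
    if len(k): print(a,np.median(k[:,2]).round(2),((k[:,1].min()+k[:,1].max())/2).round(2),(k[:,1].max()-k[:,1].min()).round(1),len(k))
T0=down(th);c=so+X*.0762-Y*.0353
print("to front of stand",rel(o,so-X*.25-Y*.0353+[0,0,.1],T0))
```

```text
6.8 [ 0.47  0.33 -0.73  2.14  0.32  0.77 -0.67] [0.4481 0.0092 0.1284]
[ 0.25553435 -0.16469918 -2.89753353] [-0.0206123  -0.05199692 -0.0006415 ] 0.012717526372525882 [[0.1989, 0.98, 0.0038], [0.98, -0.1989, -0.0046], [-0.0038, 0.0046, -1.0]]
8838 [ 20.00252427 -15.15239799   8.23739266] [127.61751266  14.53007928  25.60706032]
30 12.21 -0.14 19.6 951
45 12.18 -0.08 20.0 1055
60 12.09 0.05 19.9 1125
75 12.08 -0.07 19.9 1257
90 12.0 0.08 19.9 1389
105 11.98 0.09 20.2 1514
120 11.32 0.19 19.8 820
to front of stand (array([-252.3,  -33.4,   29.2]), array([ 6.5000e-03, -5.0000e-04,  1.5136e+00]))
```

View pics/w4.png

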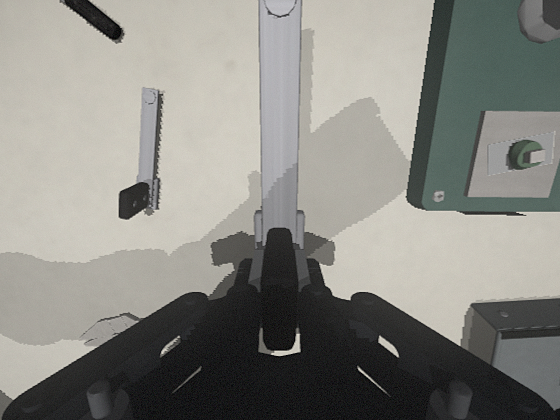

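The view shows the blade straight along the tool axis, with the pin end at (281,5). The probe sits square in the grip. Next I swing round to the front of the stand.

Run:
```python
from s import *
print(rel(o,so-X*.2-Y*.0353+[0,0,.1],down(th)))
```

```text
6.85 [ 0.47  0.33 -0.73  2.14  0.32  0.77 -0.67] [0.4471 0.0088 0.1269]
(array([-248.9,   17.5,   28.1]), array([0.0052, 0.0017, 1.5134]))
```

Request:
step_arm:
  moves:
    - [-35, 2, 0, 0, 0, 0.15, 0]
    - [-70, 5, 0, 0, 0, 0.3, 0]
    - [-105, 7, 0, 0, 0, 0.45, 0]
    - [-140, 10, 10, 0, 0, 0.6, 0]
    - [-175, 12, 15, 0, 0, 0.75, 0]
    - [-210, 15, 20, 0, 0, 0.9, 0]
    - [-240, 17, 28, 0, 0, 1.05, 0]
    - [-249, 17.5, 28, 0.005, 0.002, 1.2, 0]

```text
clock: 7.65
tcp_pos: [0.4112, -0.2415, 0.0967]
orientation: [-3.13, -0.251, 0.012]
contact_force: [-0.2, 0.0, -1.3]
grip_width: 0.013
gripper_force: 97.6
```

Run:
```python
from s import *
print(rel(o,so-X*.2-Y*.0353+[0,0,.1],down(th)))
```

```text
7.65 [ 0.69  0.37 -0.35  2.11  0.2   0.7  -1.2 ] [ 0.4112 -0.2415  0.0967]
(array([ 3.9, -2.2, -3.4]), array([-0.0011,  0.0075,  0.3034]))
```

Request:
step_arm:
  moves:
    - [4, -2, 0, -0.001, 0.0075, 0.15, 0]
    - [4, -2, 10, -0.001, 0.0075, 0.303, 0]
    - [4, -2, 30, -0.001, 0.0075, 0.303, 0]
    - [4, -2, 48, -0.001, 0.0075, 0.303, 0]
    - [4, -2, 52, -0.001, 0.0075, 0.303, 0]
    - [4, -2, 52, -0.001, 0.0075, 0.303, 0]
    - [4, -2, 52, -0.001, 0.0075, 0.303, 0]

```text
clock: 8.35
tcp_pos: [0.4176, -0.2359, 0.0471]
orientation: [3.135, -0.207, 0.007]
contact_force: [-0.4, 0.1, -0.7]
grip_width: 0.0131
gripper_force: 97.6
```

```bash
cat > pin.py <<'E'
from s import *
R=rot(o);pin=o["tcp_pos"]+R@np.array([.1283,.0002,.027]);d=pin-so
C=np.array([76.2,-35.3])
pinS=np.array([d@X,d@Y])*1000
print("pin stand",pinS.round(2),"z",(pin[2]*1000).round(2),"F",o["contact_force"].round(2),"M",o["moment"].round(3),"R",np.degrees(np.arctan2(R[1,0],R[0,0])).round(2),R[2].round(4))
E
python3 - <<'E'
from pin import *
print(rel(o,o["tcp_pos"],down(th)))
E
```

```text
8.35 [ 0.6   0.45 -0.26  2.14  0.21  0.57 -1.51] [ 0.4176 -0.2359  0.0471]
pin stand [-69.13 -30.82] z 20.65 F [-0.36  0.12 -0.74] M [-0.068  0.028  0.039] R -7.56 [ 4.2e-03 -3.0e-04 -1.0e+00]
(array([0., 0., 0.]), array([-0.0003, -0.0042,  0.0112]))
```

Request:
step_arm:
  moves:
    - [15, 1, 0, 0, -0.004, 0.011, 0]
    - [40, 2, 0, 0, -0.004, 0.011, 0]
    - [70, 3, 1, 0, -0.004, 0.011, 0]
    - [100, 3, 2, 0, -0.004, 0.011, 0]
    - [120, 3, 2, 0, -0.004, 0.011, 0]
    - [132, 3, 2, 0, -0.004, 0.011, 0]
    - [137, 3, 2, 0, -0.004, 0.011, 0]
    - [137, 3, 2, 0, -0.004, 0.011, 0]

```text
clock: 9.15
tcp_pos: [0.5528, -0.2569, 0.0458]
orientation: [-3.133, 0.225, -0.0]
contact_force: [-0.2, 0.4, -0.7]
grip_width: 0.0126
gripper_force: 97.6
```

```bash
python3 pin.py; sleep 0
python3 - <<'E'
from bench import r
import numpy as np
print(np.array([r.get_obs()["contact_force"] for _ in range(4)]).round(2))
E
```

```text
9.15 [ 0.51  0.61 -0.24  1.84  0.21  0.72 -1.56] [ 0.5528 -0.2569  0.0458]
pin stand [ 67.61 -33.79] z 18.8 F [-0.15  0.39 -0.67] M [ 0.099  0.076 -0.033] R -8.2 [ 3.e-04 -2.e-04 -1.e+00]
[[-0.15  0.39 -0.67]
 [-0.15  0.39 -0.67]
 [-0.15  0.39 -0.67]
 [-0.15  0.39 -0.67]]
```

Request:
step_arm:
  moves:
    - [0.6, 1.5, 2, 0, 0, 0, 0]
    - [0.6, 1.5, 4, 0, 0, 0, 0]
    - [0.6, 1.5, 5, 0, 0, 0, 0]
    - [0.6, 1.5, 5, 0, 0, 0, 0]
    - [0.6, 1.5, 5, 0, 0, 0, 0]

```text
clock: 9.65
tcp_pos: [0.5531, -0.2584, 0.0406]
orientation: [-3.133, 0.225, -0.0]
contact_force: [0.1, 0.6, -1.2]
grip_width: 0.0126
gripper_force: 97.6
```

Request:
step_arm:
  moves:
    - [0, 0, 0.5, 0, 0, 0, 0]
    - [0, 0, 0.5, 0, 0, 0, 0]

```text
clock: 9.85
tcp_pos: [0.5533, -0.2584, 0.0401]
orientation: [-3.133, 0.225, -0.0]
contact_force: [0.8, 0.1, -1.8]
grip_width: 0.0124
gripper_force: 97.6
```

Request:
step_arm:
  moves:
    - [0, 0, 0.4, 0, 0, 0, 0]
    - [0, 0, 0.4, 0, 0, 0, 0]

```text
clock: 10.05
tcp_pos: [0.5533, -0.2584, 0.0397]
orientation: [-3.133, 0.225, -0.001]
contact_force: [-0.4, 0.1, -2.4]
grip_width: 0.0129
gripper_force: 97.6
```

```bash
python3 pin.py
```

```text
10.05 [ 0.51  0.62 -0.24  1.84  0.21  0.71 -1.56] [ 0.5533 -0.2584  0.0397]
pin stand [ 68.31 -35.24] z 12.71 F [-0.42  0.08 -2.38] M [0.049 0.016 0.046] R -8.2 [ 3.e-04 -3.e-04 -1.e+00]
```

Request:
step_arm:
  moves:
    - [0, 0, 0.3, 0, 0, 0, 0]
    - [0, 0, 0.3, 0, 0, 0, 0]

```text
clock: 10.25
tcp_pos: [0.5533, -0.2584, 0.0394]
orientation: [-3.133, 0.224, -0.001]
contact_force: [-0.3, -0.9, -2.4]
grip_width: 0.0129
gripper_force: 97.6
```

Request:
step_arm:
  moves:
    - [0, 0, 0.3, 0, 0, 0, 0]
    - [0, 0, 0.3, 0, 0, 0, 0]

```text
clock: 10.45
tcp_pos: [0.5533, -0.2585, 0.039]
orientation: [-3.133, 0.225, -0.001]
contact_force: [-0.5, 0.4, -1.4]
grip_width: 0.0127
gripper_force: 97.6
```

Request:
step_arm:
  moves:
    - [0, 0, 0.3, 0, 0, 0, 0]
    - [0, 0, 0.3, 0, 0, 0, 0]

```text
clock: 10.65
tcp_pos: [0.5533, -0.2585, 0.0388]
orientation: [-3.133, 0.225, -0.001]
contact_force: [-0.3, -0.2, -1.4]
grip_width: 0.0129
gripper_force: 97.6
```

Request:
step_arm:
  moves:
    - [0, 0, 0.3, 0, 0, 0, 0]
    - [0, 0, 0.3, 0, 0, 0, 0]

```text
clock: 10.85
tcp_pos: [0.5534, -0.2585, 0.0385]
orientation: [-3.133, 0.224, -0.001]
contact_force: [-0.4, -0.8, -1.4]
grip_width: 0.013
gripper_force: 97.7
```

```bash
python3 pin.py
```

```text
10.85 [ 0.51  0.62 -0.24  1.84  0.21  0.71 -1.56] [ 0.5534 -0.2585  0.0385]
pin stand [ 68.39 -35.27] z 11.56 F [-0.39 -0.81 -1.41] M [-0.002  0.038  0.021] R -8.2 [ 5.e-04 -2.e-04 -1.e+00]
```

Request:
step_arm:
  moves:
    - [0, 0, 0.3, 0, 0, 0, 0]
    - [0, 0, 0.3, 0, 0, 0, 0]
    - [0, 0, 0.3, 0, 0, 0, 0]

```text
clock: 11.15
tcp_pos: [0.5533, -0.2585, 0.0383]
orientation: [-3.133, 0.225, -0.001]
contact_force: [-0.0, 0.4, -0.5]
grip_width: 0.0131
gripper_force: 97.7
```

Request:
step_arm:
  moves:
    - [0, 0, 0.3, 0, 0, 0, 0]
    - [0, 0, 0.3, 0, 0, 0, 0]
    - [0, 0, 0.3, 0, 0, 0, 0]

```text
clock: 11.45
tcp_pos: [0.5533, -0.2585, 0.038]
orientation: [-3.133, 0.225, -0.001]
contact_force: [-2.4, 0.1, 1.3]
grip_width: 0.0129
gripper_force: 97.9
```

```bash
python3 pin.py
```

```text
11.45 [ 0.51  0.62 -0.24  1.84  0.21  0.71 -1.56] [ 0.5533 -0.2585  0.038 ]
pin stand [ 68.29 -35.34] z 11.07 F [-2.36  0.15  1.26] M [ 0.035  0.063 -0.002] R -8.2 [ 4.e-04 -2.e-04 -1.e+00]
```

Contact at about 3 N, pin on the face. Next I slide round the 8 mm circle in 2 mm steps and watch for the vertical force to fall away.

Request:
step_arm:
  moves:
    - [0.1, 1, 0, 0, 0, 0, 0]
    - [0.3, 2, 0, 0, 0, 0, 0]

```text
clock: 11.65
tcp_pos: [0.5537, -0.2601, 0.038]
orientation: [-3.133, 0.223, -0.002]
contact_force: [-0.5, 1.5, 0.5]
grip_width: 0.0129
gripper_force: 98.1
```

Request:
step_arm:
  moves:
    - [0.3, 0.9, 0, 0, 0, 0, 0]
    - [0.7, 1.8, 0, 0, 0, 0, 0]

```text
clock: 11.85
tcp_pos: [0.5542, -0.2622, 0.038]
orientation: [-3.133, 0.224, -0.001]
contact_force: [-0.2, 1.8, 1.4]
grip_width: 0.0131
gripper_force: 98.1
```

Request:
step_arm:
  moves:
    - [0.6, 0.8, 0, 0, 0, 0, 0]
    - [1.2, 1.6, 0, 0, 0, 0, 0]

```text
clock: 12.05
tcp_pos: [0.5548, -0.2641, 0.0379]
orientation: [-3.133, 0.224, -0.001]
contact_force: [-1.4, 1.8, 1.5]
grip_width: 0.0126
gripper_force: 98.2
```

```bash
python3 pin.py
```

```text
12.05 [ 0.52  0.62 -0.24  1.83  0.21  0.71 -1.55] [ 0.5548 -0.2641  0.0379]
pin stand [ 70.63 -40.61] z 10.99 F [-1.44  1.83  1.47] M [ 0.319 -0.153  0.215] R -8.19 [ 4.e-04 -3.e-04 -1.e+00]
```

Request:
step_arm:
  moves:
    - [0.8, 0.6, 0, 0, 0, 0, 0]
    - [1.5, 1.3, 0, 0, 0, 0, 0]

```text
clock: 12.25
tcp_pos: [0.5559, -0.2658, 0.0379]
orientation: [-3.133, 0.225, -0.0]
contact_force: [-1.8, 1.9, 1.8]
grip_width: 0.0129
gripper_force: 98.2
```

Request:
step_arm:
  moves:
    - [0.9, 0.4, 0, 0, 0, 0, 0]
    - [1.8, 0.9, 0, 0, 0, 0, 0]

```text
clock: 12.45
tcp_pos: [0.5575, -0.2671, 0.0379]
orientation: [3.134, -0.225, 0.0]
contact_force: [-1.9, 1.5, 2.5]
grip_width: 0.013
gripper_force: 98.2
```

Request:
step_arm:
  moves:
    - [1, 0.2, 0, 0, 0, 0, 0]
    - [2, 0.4, 0, 0, 0, 0, 0]

```text
clock: 12.65
tcp_pos: [0.5595, -0.2678, 0.0379]
orientation: [3.133, -0.225, 0.0]
contact_force: [-2.3, 0.9, 2.8]
grip_width: 0.0128
gripper_force: 98.3
```

```bash
python3 pin.py
```

```text
12.65 [ 0.52  0.63 -0.24  1.81  0.21  0.72 -1.55] [ 0.5595 -0.2678  0.0379]
pin stand [ 75.74 -43.75] z 10.94 F [-2.26  0.91  2.84] M [0.061 0.168 0.033] R -8.23 [ 1.e-04  1.e-04 -1.e+00]
```

Request:
step_arm:
  moves:
    - [1, 0, -0.2, 0, 0, 0, 0]
    - [2, 0, -0.2, 0, 0, 0, 0]

```text
clock: 12.85
tcp_pos: [0.5616, -0.268, 0.038]
orientation: [3.134, -0.225, 0.001]
contact_force: [-2.4, -0.1, 1.2]
grip_width: 0.0127
gripper_force: 98.2
```

Request:
step_arm:
  moves:
    - [1, -0.3, 0, 0, 0, 0, 0]
    - [1.9, -0.6, 0, 0, 0, 0, 0]

```text
clock: 13.05
tcp_pos: [0.5636, -0.2676, 0.0381]
orientation: [-3.133, 0.225, -0.001]
contact_force: [-2.9, -0.4, 0.5]
grip_width: 0.013
gripper_force: 98.2
```

Request:
step_arm:
  moves:
    - [0.8, -0.5, 0, 0, 0, 0, 0]
    - [1.7, -1, 0, 0, 0, 0, 0]

```text
clock: 13.25
tcp_pos: [0.5655, -0.2668, 0.0381]
orientation: [-3.133, 0.225, -0.001]
contact_force: [-1.5, -0.8, 0.7]
grip_width: 0.013
gripper_force: 98.1
```

```bash
python3 pin.py
```

```text
13.25 [ 0.52  0.64 -0.24  1.8   0.21  0.73 -1.55] [ 0.5655 -0.2668  0.0381]
pin stand [ 81.53 -41.82] z 11.14 F [-1.48 -0.77  0.67] M [-0.215  0.124 -0.117] R -8.21 [ 4.e-04 -1.e-04 -1.e+00]
```

Request:
step_arm:
  moves:
    - [0.7, -0.7, 0.1, 0, 0, 0, 0]
    - [1.4, -1.4, 0.1, 0, 0, 0, 0]

```text
clock: 13.45
tcp_pos: [0.5671, -0.2656, 0.038]
orientation: [-3.133, 0.225, -0.001]
contact_force: [-1.9, -1.0, 1.8]
grip_width: 0.0131
gripper_force: 98.2
```

Request:
step_arm:
  moves:
    - [0.5, -0.9, 0, 0, 0, 0, 0]
    - [1, -1.8, 0, 0, 0, 0, 0]

```text
clock: 13.65
tcp_pos: [0.5685, -0.2639, 0.038]
orientation: [-3.133, 0.225, -0.001]
contact_force: [-0.1, -0.7, 0.9]
grip_width: 0.0129
gripper_force: 98.1
```

Request:
step_arm:
  moves:
    - [0.3, -1, 0, 0, 0, 0, 0]
    - [0.5, -2, 0, 0, 0, 0, 0]

```text
clock: 13.85
tcp_pos: [0.5693, -0.2619, 0.0381]
orientation: [-3.133, 0.224, -0.002]
contact_force: [-0.5, -1.3, 0.4]
grip_width: 0.013
gripper_force: 98.0
```

```bash
python3 pin.py
```

```text
13.85 [ 0.51  0.64 -0.24  1.8   0.21  0.73 -1.56] [ 0.5693 -0.2619  0.0381]
pin stand [ 84.68 -36.33] z 11.19 F [-0.46 -1.28  0.43] M [-0.298 -0.144 -0.136] R -8.19 [ 1.e-03 -2.e-04 -1.e+00]
```

Request:
step_arm:
  moves:
    - [-0.1, -1, 0.1, 0, 0, 0, 0]
    - [-0.2, -2, 0.1, 0, 0, 0, 0]

```text
clock: 14.05
tcp_pos: [0.5695, -0.2599, 0.038]
orientation: [-3.133, 0.224, -0.002]
contact_force: [-0.0, -1.5, -0.2]
grip_width: 0.0125
gripper_force: 98.0
```

Request:
step_arm:
  moves:
    - [-0.3, -1, 0, 0, 0, 0, 0]
    - [-0.6, -1.9, 0, 0, 0, 0, 0]

```text
clock: 14.25
tcp_pos: [0.5689, -0.2577, 0.0379]
orientation: [-3.133, 0.224, -0.001]
contact_force: [0.4, -0.0, -1.6]
grip_width: 0.0129
gripper_force: 97.9
```

Request:
step_arm:
  moves:
    - [-0.5, -0.9, 0, 0, 0, 0, 0]
    - [-1, -1.7, 0, 0, 0, 0, 0]

```text
clock: 14.45
tcp_pos: [0.5674, -0.2554, 0.0374]
orientation: [-3.133, 0.223, 0.002]
contact_force: [-0.4, 0.1, -1.3]
grip_width: 0.0127
gripper_force: 97.7
```

```bash
python3 pin.py
```

```text
14.45 [ 0.5   0.64 -0.24  1.81  0.21  0.72 -1.57] [ 0.5674 -0.2554  0.0374]
pin stand [ 81.77 -30.11] z 10.26 F [-0.45  0.14 -1.31] M [-0.038  0.012 -0.004] R -8.16 [-1.2e-03 -8.0e-04 -1.0e+00]
```

The force fell to its free-hanging value and the pin dropped about 0.8 mm, so it is over the bore. I lower gently to confirm.

Request:
step_arm:
  moves:
    - [0, 0, 0.3, 0, 0, 0, 0]
    - [0, 0, 0.5, 0, 0, 0, 0]
    - [0, 0, 0.5, 0, 0, 0, 0]

```text
clock: 14.75
tcp_pos: [0.5679, -0.2561, 0.0372]
orientation: [-3.133, 0.225, -0.0]
contact_force: [0.4, -0.9, -2.9]
grip_width: 0.013
gripper_force: 97.7
```

Request:
step_arm:
  moves:
    - [0, 0, 0.3, 0, 0, 0, 0]
    - [0, 0, 0.5, 0, 0, 0, 0]
    - [0, 0, 0.5, 0, 0, 0, 0]

```text
clock: 15.05
tcp_pos: [0.568, -0.2562, 0.0369]
orientation: [-3.133, 0.225, -0.001]
contact_force: [-1.1, 0.1, -2.4]
grip_width: 0.0128
gripper_force: 97.7
```

```bash
python3 pin.py
```

```text
15.05 [ 0.5   0.64 -0.24  1.81  0.21  0.72 -1.57] [ 0.568  -0.2562  0.0369]
pin stand [ 82.54 -30.89] z 9.95 F [-1.07  0.07 -2.38] M [ 0.006  0.044 -0.001] R -8.2 [ 4.e-04 -3.e-04 -1.e+00]
```

Request:
step_arm:
  moves:
    - [0, 0, 0.5, 0, 0, 0, 0]
    - [0, 0, 1, 0, 0, 0, 0]
    - [0, 0, 1.5, 0, 0, 0, 0]
    - [0, 0, 1.5, 0, 0, 0, 0]

```text
clock: 15.45
tcp_pos: [0.5679, -0.2561, 0.0353]
orientation: [-3.133, 0.225, -0.0]
contact_force: [0.4, 0.4, -1.1]
grip_width: 0.0129
gripper_force: 97.7
```

Request:
step_arm:
  moves:
    - [0, 0, 0.5, 0, 0, 0, 0]
    - [0, 0, 1, 0, 0, 0, 0]
    - [0, 0, 1.5, 0, 0, 0, 0]
    - [0, 0, 1.5, 0, 0, 0, 0]

```text
clock: 15.85
tcp_pos: [0.5679, -0.2561, 0.0338]
orientation: [-3.133, 0.225, -0.0]
contact_force: [-0.0, -0.0, -2.6]
grip_width: 0.0131
gripper_force: 97.7
```

```bash
python3 pin.py
```

```text
15.85 [ 0.5   0.64 -0.24  1.81  0.21  0.72 -1.57] [ 0.5679 -0.2561  0.0338]
pin stand [ 82.45 -30.85] z 6.81 F [-0.04 -0.03 -2.62] M [ 0.011  0.021 -0.006] R -8.2 [ 2.e-04 -3.e-04 -1.e+00]
```

Request:
step_arm:
  moves:
    - [0, 0, 1, 0, 0, 0, 0]
    - [0, 0, 2, 0, 0, 0, 0]
    - [0, 0, 3, 0, 0, 0, 0]
    - [0, 0, 3.5, 0, 0, 0, 0]
    - [-0.2, 0, 3.5, 0, 0, 0, 0]
    - [-0.5, 0, 3.5, 0, 0, 0, 0]
    - [-0.8, 0, 3.5, 0, 0, 0, 0]
    - [-1.1, 0, 3.5, 0, 0, 0, 0]

```text
clock: 16.65
tcp_pos: [0.5672, -0.2559, 0.0305]
orientation: [-3.133, 0.224, -0.001]
contact_force: [0.9, 0.2, -2.9]
grip_width: 0.0129
gripper_force: 97.6
```

Request:
step_arm:
  moves:
    - [-0.3, 0, 0, 0, 0, 0, 0]
    - [-0.6, 0, 0, 0, 0, 0, 0]
    - [-1, 0, 0, 0, 0, 0, 0]
    - [-1.4, 0, 0, 0, 0, 0, 0]
    - [-1.8, 0, 0, 0, 0, 0, 0]
    - [-2.4, 0, 0, 0, 0, 0, 0]
    - [-3, 0, 0, 0, 0, 0, 0]
    - [-3.6, 0, 0, 0, 0, 0, 0]

```text
clock: 17.45
tcp_pos: [0.5634, -0.2555, 0.0305]
orientation: [-3.133, 0.225, -0.001]
contact_force: [0.2, -0.2, -2.3]
grip_width: 0.0128
gripper_force: 97.7
```

```bash
python3 pin.py
```

```text
17.45 [ 0.5   0.64 -0.24  1.82  0.22  0.7  -1.57] [ 0.5634 -0.2555  0.0305]
pin stand [ 77.88 -30.94] z 3.53 F [ 0.18 -0.18 -2.26] M [-0.03  -0.219  0.012] R -8.2 [ 6.e-04 -2.e-04 -1.e+00]
```

Request:
step_arm:
  moves:
    - [-0.8, 0, 0, 0, 0, 0, 0]
    - [-1.8, 0, 0, 0, 0, 0, 0]
    - [-3, 0, 0, 0, 0, 0, 0]
    - [-4.5, 0, 0, 0, 0, 0, 0]
    - [-6.2, 0, 0, 0, 0, 0, 0]
    - [-8, 0, 0, 0, 0, 0, 0]
    - [-10, 0, 0, 0, 0, 0, 0]
    - [-12, 0, 0, 0, 0, 0, 0]

```text
clock: 18.25
tcp_pos: [0.5513, -0.2538, 0.0304]
orientation: [-3.133, 0.225, -0.001]
contact_force: [0.9, 0.0, -1.2]
grip_width: 0.0127
gripper_force: 97.7
```

Request:
step_arm:
  moves:
    - [-2, 0, 0, 0, 0, 0, 0]
    - [-4, 0, 0, 0, 0, 0, 0]
    - [-6, 0, 0, 0, 0, 0, 0]
    - [-8, 0, 0, 0, 0, 0, 0]
    - [-10, 0, 0, 0, 0, 0, 0]
    - [-12, 0, 0, 0, 0, 0, 0]
    - [-14, 0, 0, 0, 0, 0, 0]
    - [-16, 0, 0, 0, 0, 0, 0]

```text
clock: 19.05
tcp_pos: [0.5355, -0.2514, 0.0304]
orientation: [-3.133, 0.224, -0.001]
contact_force: [1.3, 0.8, -2.0]
grip_width: 0.0128
gripper_force: 97.7
```

Request:
step_arm:
  moves:
    - [-2, 0, 0, 0, 0, 0, 0]
    - [-4, 0, 0, 0, 0, 0, 0]
    - [-6, 0, 0, 0, 0, 0, 0]
    - [-8, 0, 0, 0, 0, 0, 0]
    - [-10, 0, 0, 0, 0, 0, 0]
    - [-12, 0, 0, 0, 0, 0, 0]
    - [-14, 0, 0, 0, 0, 0, 0]
    - [-16, 0, 0, 0, 0, 0, 0]

```text
clock: 19.85
tcp_pos: [0.5196, -0.2492, 0.0304]
orientation: [-3.133, 0.225, -0.001]
contact_force: [0.1, 0.3, -1.6]
grip_width: 0.0131
gripper_force: 97.7
```

```bash
python3 pin.py
```

```text
19.85 [ 0.52  0.59 -0.24  1.92  0.22  0.65 -1.57] [ 0.5196 -0.2492  0.0304]
pin stand [ 33.66 -30.86] z 3.41 F [ 0.15  0.34 -1.61] M [-0.069 -0.167 -0.005] R -8.2 [ 3.e-04 -3.e-04 -1.e+00]
```

Moving smoothly with low forces; 84 mm to go.

Request:
step_arm:
  moves:
    - [-2, 0, 0, 0, 0, 0, 0]
    - [-4, 0, 0, 0, 0, 0, 0]
    - [-6, 0, 0, 0, 0, 0, 0]
    - [-8, 0, 0, 0, 0, 0, 0]
    - [-10, 0, 0, 0, 0, 0, 0]
    - [-12, 0, 0, 0, 0, 0, 0]
    - [-14, 0, 0, 0, 0, 0, 0]
    - [-16, 0, 0, 0, 0, 0, 0]

```text
clock: 20.65
tcp_pos: [0.5038, -0.2469, 0.0304]
orientation: [-3.133, 0.225, -0.001]
contact_force: [0.6, 0.7, -1.0]
grip_width: 0.0126
gripper_force: 97.7
```

Request:
step_arm:
  moves:
    - [-2, 0, 0, 0, 0, 0, 0]
    - [-4, 0, 0, 0, 0, 0, 0]
    - [-6, 0, 0, 0, 0, 0, 0]
    - [-8, 0, 0, 0, 0, 0, 0]
    - [-10, 0, 0, 0, 0, 0, 0]
    - [-12, 0, 0, 0, 0, 0, 0]
    - [-14, 0, 0, 0, 0, 0, 0]
    - [-16, 0, 0, 0, 0, 0, 0]

```text
clock: 21.45
tcp_pos: [0.488, -0.2446, 0.0304]
orientation: [-3.133, 0.224, -0.001]
contact_force: [0.3, 0.4, -2.2]
grip_width: 0.0132
gripper_force: 97.7
```

Request:
step_arm:
  moves:
    - [-2, 0, 0, 0, 0, 0, 0]
    - [-4, 0, 0, 0, 0, 0, 0]
    - [-6, 0, 0, 0, 0, 0, 0]
    - [-8, 0, 0, 0, 0, 0, 0]
    - [-10, 0, 0, 0, 0, 0, 0]
    - [-12, 0, 0, 0, 0, 0, 0]
    - [-14, 0, 0, 0, 0, 0, 0]
    - [-16, 0, 0, 0, 0, 0, 0]

```text
clock: 22.25
tcp_pos: [0.4721, -0.2423, 0.0303]
orientation: [-3.133, 0.225, -0.001]
contact_force: [1.7, -0.4, -2.8]
grip_width: 0.013
gripper_force: 97.7
```

Request:
step_arm:
  moves:
    - [-2, 0, 0, 0, 0, 0, 0]
    - [-4, 0, 0, 0, 0, 0, 0]
    - [-6, 0, 0, 0, 0, 0, 0]
    - [-8, 0, 0, 0, 0, 0, 0]
    - [-10, 0, 0, 0, 0, 0, 0]
    - [-12, 0, 0, 0, 0, 0, 0]
    - [-14, 0, 0, 0, 0, 0, 0]
    - [-16, 0, 0, 0, 0, 0, 0]

```text
clock: 23.05
tcp_pos: [0.4563, -0.24, 0.0304]
orientation: [-3.133, 0.225, -0.001]
contact_force: [1.5, -0.3, -2.4]
grip_width: 0.0132
gripper_force: 97.7
```

```bash
python3 pin.py
```

```text
23.05 [ 0.56  0.52 -0.24  2.07  0.22  0.58 -1.55] [ 0.4563 -0.24    0.0304]
pin stand [-30.31 -30.87] z 3.43 F [ 1.5  -0.32 -2.4 ] M [ 0.015 -0.19   0.027] R -8.2 [ 4.e-04 -2.e-04 -1.e+00]
```

Request:
step_arm:
  moves:
    - [-2, 0, 0, 0, 0, 0, 0]
    - [-4, 0, 0, 0, 0, 0, 0]
    - [-6, 0, 0, 0, 0, 0, 0]
    - [-8, 0, 0, 0, 0, 0, 0]
    - [-10, 0, 0, 0, 0, 0, 0]
    - [-12, 0, 0, 0, 0, 0, 0]
    - [-14, 0, 0, 0, 0, 0, 0]
    - [-16, 0, 0, 0, 0, 0, 0]

```text
clock: 23.85
tcp_pos: [0.4405, -0.2378, 0.0304]
orientation: [-3.133, 0.225, -0.001]
contact_force: [1.2, 0.3, -1.6]
grip_width: 0.0125
gripper_force: 97.7
```

Request:
step_arm:
  moves:
    - [-1.8, 0, 0, 0, 0, 0, 0]
    - [-3.4, 0, 0, 0, 0, 0, 0]
    - [-4.8, 0, 0, 0, 0, 0, 0]
    - [-6, 0, 0, 0, 0, 0, 0]
    - [-7, 0, 0, 0, 0, 0, 0]
    - [-7.6, 0, 0, 0, 0, 0, 0]
    - [-8, 0, 0, 0, 0, 0, 0]
    - [-8, 0, 0, 0, 0, 0, 0]

```text
clock: 24.65
tcp_pos: [0.4327, -0.2366, 0.0304]
orientation: [-3.133, 0.225, -0.001]
contact_force: [0.9, 0.7, -2.4]
grip_width: 0.0127
gripper_force: 97.7
```

Request:
step_arm:
  moves:
    - [0.4, 0, 0, 0, 0, 0, 0]
    - [0.8, 0, 0, 0, 0, 0, 0]
    - [0.8, 0, -1, 0, 0, 0, 0]
    - [0.8, 0, -3, 0, 0, 0, 0]
    - [0.8, 0, -6, 0, 0, 0, 0]
    - [0.8, 0, -10, 0, 0, 0, 0]
    - [0.8, 0, -16, 0, 0, 0, 0]
    - [0.8, 0, -24, 0, 0, 0, 0]

```text
clock: 25.45
tcp_pos: [0.4334, -0.2367, 0.0548]
orientation: [-3.133, 0.224, -0.0]
contact_force: [-0.0, -0.9, -3.0]
grip_width: 0.0129
gripper_force: 98.2
```

Run:
```python
from pin import *
for n in("side","scene"):
    f=r.grab_frame(n);np.savez(f"pics/{n}1.npz",**f);cv2.imwrite(f"pics/{n}1.png",f["image"][:,:,::-1])
a=cv2.imread("pics/side1.png");b=cv2.imread("pics/scene1.png")
cv2.imwrite("pics/both1.png",np.hstack([cv2.resize(a,(400,300)),cv2.resize(b,(400,300))]))
```

```text
25.45 [ 0.59  0.45 -0.26  2.11  0.2   0.6  -1.53] [ 0.4334 -0.2367  0.0548]
pin stand [-53.53 -30.83] z 27.83 F [-0.   -0.9  -2.99] M [0.017 0.003 0.045] R -8.2 [ 0.e+00 -3.e-04 -1.e+00]
```

View pics/both1.png

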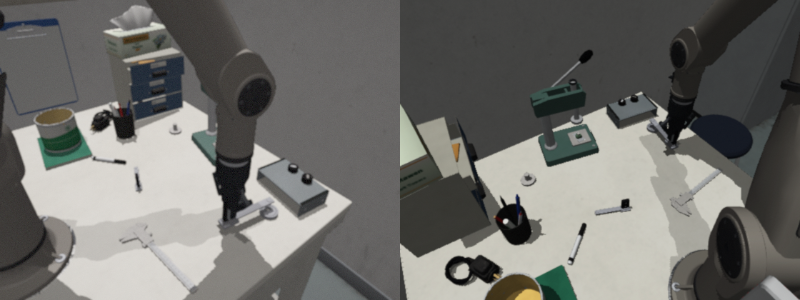

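The pictures show the collar out in front of the stand, under the blade end (left half at about (268,210)). The probe is lifted clear. I'll raise it and take it back to its free original spot.

Request:
step_arm:
  moves:
    - [0, 0, -20, 0, 0, 0, 0]
    - [0, 0, -45, 0, 0, 0, 0]
    - [0, 0, -65, 0, 0, 0, 0]
    - [0, 0, -70, 0, 0, 0, 0]

```text
clock: 25.95
tcp_pos: [0.4348, -0.2374, 0.1264]
orientation: [3.132, -0.225, 0.006]
contact_force: [-0.1, -1.0, -1.2]
grip_width: 0.0128
gripper_force: 98.1
```

Run:
```python
from s import *
print(rel(o,[.447,.009,.1],down(np.radians(78.8))))
```

```text
25.95 [ 0.62  0.34 -0.3   2.06  0.14  0.76 -1.47] [ 0.4348 -0.2374  0.1264]
(array([ -23.2, -245.6,   26.1]), array([ 0.004 , -0.0025, -1.5186]))
```

Request:
step_arm:
  moves:
    - [-3, -31, 0, 0, 0, -0.14, 0]
    - [-6, -62, 0, 0, 0, -0.28, 0]
    - [-9, -93, 0, 0, 0, -0.42, 0]
    - [-12, -124, 0, 0, 0, -0.56, 0]
    - [-15, -155, 0, 0, 0, -0.7, 0]
    - [-18, -186, 5, 0, 0, -0.84, 0]
    - [-20, -217, 15, 0, 0, -0.98, 0]
    - [-23, -246, 20, 0, 0, -1.12, 0]

```text
clock: 26.75
tcp_pos: [0.4451, 0.0113, 0.1034]
orientation: [-2.769, -1.482, 0.0]
contact_force: [-0.2, 0.3, -2.2]
grip_width: 0.0129
gripper_force: 98.2
```

Run:
```python
from s import *
print(rel(o,[.447,.009,.06],down(np.radians(78.8))))
```

```text
26.75 [ 0.37  0.35 -0.62  2.17  0.31  0.71 -1.05] [0.4451 0.0113 0.1034]
(array([-0.9,  2.8, 43.4]), array([-7.000e-04, -3.000e-04, -3.924e-01]))
```

Request:
step_arm:
  moves:
    - [-1, 3, 5, 0, 0, -0.14, 0]
    - [-1, 3, 15, 0, 0, -0.28, 0]
    - [-1, 3, 25, 0, 0, -0.392, 0]
    - [-1, 3, 40, 0, 0, -0.392, 0]
    - [-1, 3, 43, 0, 0, -0.392, 0]
    - [-1, 3, 43, 0, 0, -0.392, 0]
    - [-1, 3, 43, 0, 0, -0.392, 0]

```text
clock: 27.45
tcp_pos: [0.4479, 0.0076, 0.0616]
orientation: [2.434, 1.986, 0.001]
contact_force: [0.6, -0.5, -2.1]
grip_width: 0.0132
gripper_force: 98.1
```

Run:
```python
from s import *
print(rot(o)[2],rel(o,[.447,.009,.029],down(np.radians(78.8))),o["contact_force"])
```

```text
27.45 [ 0.39  0.45 -0.65  2.19  0.45  0.64 -0.78] [0.4479 0.0076 0.0616]
[ 4.18898640e-04  5.86299785e-04 -9.99999740e-01] (array([ 1.2, -1.2, 32.6]), array([ 0.0006, -0.0004, -0.0065])) [ 0.60154297 -0.51515343 -2.05578338]
```

Request:
step_arm:
  moves:
    - [0, 0, 10, 0, 0, 0, 0]
    - [0, 0, 20, 0, 0, 0, 0]
    - [0, 0, 28, 0, 0, 0, 0]
    - [0, 0, 32, 0, 0, 0, 0]
    - [0, 0, 33, 0, 0, 0, 0]
    - [0, 0, 33, 0, 0, 0, 0]
    - [0, 0, 33, 0, 0, 0, 0]

```text
clock: 28.15
tcp_pos: [0.4479, 0.0076, 0.0286]
orientation: [2.434, 1.986, 0.001]
contact_force: [0.9, -0.5, -2.6]
grip_width: 0.0129
gripper_force: 98.1
```

Request:
step_arm:
  moves:
    - [0, 0, 0.4, 0, 0, 0, 0]
    - [0, 0, 0.8, 0, 0, 0, 0]
    - [0, 0, 0.8, 0, 0, 0, 0]

```text
clock: 28.45
tcp_pos: [0.4478, 0.0075, 0.0277]
orientation: [2.434, 1.986, 0.001]
contact_force: [0.6, 0.7, -2.6]
grip_width: 0.0131
gripper_force: 98.1
```

Request:
step_arm:
  moves:
    - [0, 0, 0.4, 0, 0, 0, 0]
    - [0, 0, 0.8, 0, 0, 0, 0]
    - [0, 0, 0.8, 0, 0, 0, 0]

```text
clock: 28.75
tcp_pos: [0.4478, 0.0075, 0.027]
orientation: [2.434, 1.986, 0.001]
contact_force: [-1.1, 1.0, 3.3]
grip_width: 0.0127
gripper_force: 99.2
```

Request:
step_arm:
  moves:
    - [0, 0, 0, 0, 0, 0, 14]
    - [0, 0, 0, 0, 0, 0, 18]
    - [0, 0, 0, 0, 0, 0, 25]
    - [0, 0, 0, 0, 0, 0, 40]
    - [0, 0, 0, 0, 0, 0, 50]
    - [0, 0, 0, 0, 0, 0, 50]
    - [0, 0, -5, 0, 0, 0, 50]
    - [0, 0, -15, 0, 0, 0, 50]

```text
clock: 29.55
tcp_pos: [0.4472, 0.0076, 0.0419]
orientation: [-2.433, -1.986, 0.001]
contact_force: [-0.1, -0.5, 0.5]
grip_width: 0.05
gripper_force: 0.0
```

Request:
step_arm:
  moves:
    - [0, 0, -20, 0, 0, 0, 50]
    - [0, 0, -50, 0, 0, 0, 50]
    - [0, 0, -90, 0, 0, 0, 50]
    - [0, 0, -130, 0, 0, 0, 50]
    - [0, 0, -170, 0, 0, 0, 50]
    - [0, 0, -180, 0, 0, 0, 50]
    - [0, 0, -180, 0, 0, 0, 50]

```text
clock: 30.25
tcp_pos: [0.4487, 0.0075, 0.2238]
orientation: [2.432, 1.984, 0.005]
contact_force: [0.1, 0.0, -0.1]
grip_width: 0.0501
gripper_force: 0.0
```

Run:
```python
from s import *
im=[]
for n in("side","scene"):
    f=r.grab_frame(n);np.savez(f"pics/{n}2.npz",**f);im.append(f["image"][:,:,::-1])
    P=cloud(f);S=np.stack([(P-so)@X,(P-so)@Y,P[...,2]],-1)*1000;d=f["depth"]>0
    m=d&(S[...,2]>8)&(S[...,2]<16)&(S[...,0]<-5)&(S[...,0]>-110)&(abs(S[...,1]+31)<50)
    q=S[m]; print(n,m.sum(),q.min(0),q.max(0),cv2.minEnclosingCircle(q[:,:2].astype(np.float32)) if len(q) else 0)
    m=d&(P[...,2]>.066)&(P[...,2]<.08)&(np.hypot(P[...,0]-.447,P[...,1]-.009)<.04);q=P[m]
    print("handle",cv2.minAreaRect((q[:,:2]*1000).astype(np.float32)),np.median(q[:,2]))
cv2.imwrite("pics/both2.png",np.hstack([cv2.resize(a,(400,300)) for a in im]))
```

```text
30.25 [ 0.58  0.19 -0.81  2.04  0.17  0.97 -0.51] [0.4487 0.0075 0.2238]
side 415 [-80.17050898 -64.05207813   8.08826694] [-29.5589501  -14.22706759  14.82047826] ((-54.09292984008789, -39.597930908203125), 26.25376319885254)
handle ((446.9425964355469, 4.86219596862793), (34.381805419921875, 13.626199722290039), 79.29214477539062) 0.07197713221374787
scene 160 [-81.35120372 -60.79958527   8.0303929 ] [-31.5349356  -11.26977694  13.74688187] ((-56.7192268371582, -34.96658706665039), 25.90095329284668)
handle ((446.456298828125, 10.163077354431152), (34.102664947509766, 15.773796081542969), 79.35555267333984) 0.07090466952791448
```

View pics/both2.png

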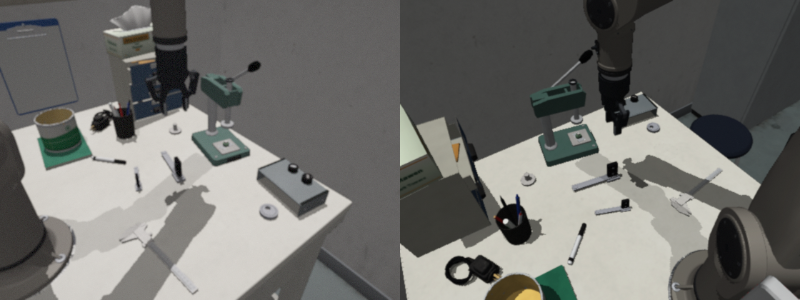

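The collar lies about 30 mm clear in front of the stand (left half at (268,211)). The probe stands upright on the bench (handle at (179,165)). Nothing else has moved, so I hand in.

```bash
python3 -c "
from bench import r
print(r.hand_in())"
```

```text
the job is handed in; nothing more can be done
None
```

The collar was drawn out and lies about 30 mm clear of the stand's front edge, the probe stands on the bench where it started, and the job was handed in at about 30 s (no verdict was returned).

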